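# Load the orbital shaker: each vessel into the clamp of its size and shape

### The job

Load the orbital shaker for its run: take the three conical flasks and the square bottle off the steel tray and set each one upright and fully down in the spring clamp on the shaker platform that is made for its size and shape. Keep them upright, lower them in gently rather than dropping them, and leave the amber reagent bottle and the white jar standing where they are on the tray.

Things in the scene. Friction and masses are not known exactly. Their poses are not given: they have to be found in the camera images.
- flask_small: smallest conical flask, clear plastic, white screw cap, loose, upright on the steel tray. Base diameter 51 mm, straight for 10 mm, then tapering to a straight 25 mm neck, 16 mm long, under the cap; 92 mm high over all. Cap: plain cylinder, diameter 32 mm, the top 24 mm; grip it there from above. Origin: centre of its underside; z up its axis.
- flask_medium: middle-sized conical flask, clear plastic, white screw cap, loose, upright on the steel tray. Base diameter 67 mm, straight for 10 mm, then tapering to a straight 31 mm neck, 16 mm long, under the cap; 110 mm high over all. Cap: plain cylinder, diameter 38 mm, the top 24 mm; grip it there from above. Origin: centre of its underside; z up its axis.
- flask_large: largest conical flask, clear plastic, white screw cap, loose, upright on the steel tray. Base diameter 83 mm, straight for 10 mm, then tapering to a straight 38 mm neck, 16 mm long, under the cap; 130 mm high over all. Cap: plain cylinder, diameter 46 mm, the top 24 mm; grip it there from above. Origin: centre of its underside; z up its axis.
- square_bottle: square bottle, clear plastic, white screw cap, loose, upright on the steel tray. Body 60 x 60 mm, sides along its x and y axes, all four alike, 70 mm high, then sloping shoulders and a 33 mm neck; 114 mm high over all. Cap: plain cylinder, diameter 40 mm, the top 24 mm; grip it there from above. Origin: centre of its underside; z up.
- clamp_small: smallest round spring clamp, for the smallest flask: bright sheet steel, fixed on the shaker platform, rigid. Floor disc with six upright strips in a ring, 59 mm inside (4 mm of room round its flask), upright to 27 mm, then flaring outward to 37 mm above the origin, 8 mm wider all round at the tip. Origin: centre of its underside; its floor is 3 mm above it. z up.
- clamp_medium: middle-sized round spring clamp, for the middle-sized flask: bright sheet steel, fixed on the shaker platform, rigid. Floor disc with six upright strips in a ring, 75 mm inside (4 mm of room round its flask), upright to 27 mm, then flaring outward to 37 mm above the origin, 8 mm wider all round at the tip. Origin: centre of its underside; its floor is 3 mm above it. z up.
- clamp_large: largest round spring clamp, for the largest flask: bright sheet steel, fixed on the shaker platform, rigid. Floor disc with six upright strips in a ring, 91 mm inside (4 mm of room round its flask), upright to 27 mm, then flaring outward to 37 mm above the origin, 8 mm wider all round at the tip. Origin: centre of its underside; its floor is 3 mm above it. z up.
- clamp_square: square spring clamp, for the square bottle: bright sheet steel, fixed on the shaker platform, rigid. 68 x 68 mm inside, sides along its x and y axes (4 mm of room round the bottle); two strips a side, upright to 27 mm, then flaring outward to 37 mm above the origin, 8 mm wider all round. Origin: centre of its underside; its floor is 3 mm above it. The four clamps stand two by two, 125 mm apart.
- reagent_bottle: bystander: amber round bottle, black cap, paper label, loose on the tray; diameter 56 mm, 118 mm high. It stays. Origin: centre of its underside. The tray (250 x 345 mm, fixed, floor 3 mm and rim 18 mm above the bench) holds this, the jar and the four vessels in two rows of three, about 105 mm apart.
- jar: bystander: white round jar, wide white lid, paper label, loose on the tray; diameter 64 mm, 60 mm high. It stays. Origin: centre of its underside. The shaker stands beside the tray, left or right of it: its platform, 300 x 300 mm, is level, still, and 90 mm above the bench. Nothing on tray or shaker but the vessels and clamps is taller than 121 mm.
There are look-alikes about, which are no part of the job. Leave any pink or turquoise look-alike of the flask_medium alone.

How it is judged:
By the outcome, as a careful person would: the job done as asked, in the order asked, and still so for the second after the job is handed in, with the robot touching nothing.
It also fails if it takes over 120 s, if anything falls off the work surface, if the arm or the gripper's body presses on something with over 40 N, if the wrist force passes 120 N, or if a joint passes its speed limit or range.

### The arm

A 6-joint arm with a two-finger parallel gripper is mounted at the origin on the work surface. World frame = base frame: x ahead of the robot, y to its left, z up, the work surface at z = 0. Lengths are in m, angles in rad, forces in N, time in s.
With the tool pointing down it reaches from about 0.4 to 0.825 m from the base axis. Payload 7 kg.
Tool frame: the origin (TCP) lies midway between the tips of the shut fingers; the grasp point (between the pads) lies 19 mm behind it; z points along the fingers, x is the direction in which the jaws open and shut, and the axes are right-handed (so a half turn about z gives the same grasp; the last joint's range is limited). The gripper opens to 88 mm and grips with 3 to 60 N. Pads are 19 mm wide; open, the fingers measure 130 mm over their backs; the gripper's body (78 mm by 193 mm) begins 47 mm behind the grasp point.
Start: joints at [1.411, 0.359, 0.012, 0, -1.224, -0.288], TCP at [0.292, 0.608, 0.227] pointing down, gripper open.
Joint ranges: [-3.07, 3.07], [-1.43, 2.12], [-1.02, 1.25], [-3.03, 1.67], [-3.05, -0], [-3.03, 3.03]. Speed limits (rad/s): [2.39, 2.39, 3.01, 3.14, 3.14, 3.14].

### API

Orientations are given as [roll, pitch, yaw] about the fixed x, y, z axes, in that order (R = Rz(yaw) Ry(pitch) Rx(roll)).
In Python, from station import status, eyes, workorder gives the robot as it stands.
- The arm moves only by the shell command python3 -m jog 'ROWS' [OPENING] [FORCE]. ROWS is JSON, a list of rows, each a list of 6 numbers: the shift along the world's x, y, z in mm, then the turn, a rotation vector about the world's x, y, z in rad. A call has 1 to 12 rows; each row shifts and turns the pose as measured when the row begins; what a row does not reach is not made up. A row lasts 1/10 s, in which the tool goes at most 50 mm and 8.59 degrees, less where a joint would pass 70% of its speed; a pose out of reach is approached as far as the arm can. A call with a gripper value outside its range is refused whole. OPENING is the opening, from 0 (shut) to 1 (fully open), set as the call begins (- or left out, the last holds). The fingers move at their own pace and stop on an object; FORCE is the grip in N (left out, the last holds). Time passes only in rows, so rows that do not move let the fingers close. It gives the time, the measured TCP pose, the force and the opening at its end, in the units of the state.
- status.get_state(): the state, without advancing time (a new reading comes with each control period).
- eyes.grab_frame(name): name is "side" or "top"; returns the picture (420x560x3 uint8, blue, green, red); there is no depth.
- eyes.calibration(name): a dict with "camera_matrix" (3x3 intrinsics, pixels), "cam_to_world" (4x4, takes a point from camera to world coordinates). Camera axes: x right, y up, looking along -z (the intrinsics and any distortion apply to the point x, -y, -z); pixel columns grow to the right and rows downward; lengths in m; the calibration is good to about 2 mm. A picture is of the moment at which its call begins. calibration takes no time and is no camera call.
- workorder.job_done(): hands the job in, once; it reports no verdict.
The state is a dict: "t": time; "q": joint angles; "qd": joint speeds; "joint_efforts": joint torques, N m; "eef_pos": TCP position; "ee_rot": TCP orientation; "force": force on the tool from outside, world axes, zero at the start; "moment": the same for the moment, N m; "width": finger opening in m.
Only numpy, scipy, OpenCV 4.12 (cv2) and the standard library are available. Lean on these libraries where they do the work, as an engineer would, in place of code of your own. Each camera call takes 0.05 s, during which the arm holds its last target. There are 200 camera calls.

## Working session

There is one attempt and no reset: what is moved stays moved. The work goes in short steps, Python scripts to look and compute and a shell command to move; the robot and the scene stay as the last step left them, time stands still between calls to the robot, and variables do not carry over. Pictures are saved under pics/ and viewed, about 12 in all and at most 16, crops included, and the job is handed in when it is done.

```bash
ls; mkdir -p pics; python3 - <<'E'
from station import status, eyes
import cv2, numpy as np
np.set_printoptions(precision=4,suppress=True)
s=status.get_state(); print({k:np.round(v,3) for k,v in s.items()})
for n in("top","side"):
    c=eyes.calibration(n); print(n,{k:np.array(v) for k,v in c.items()})
    im=eyes.grab_frame(n); cv2.imwrite(f"pics/{n}0.png",im)
E
```

```text
pics
{'t': np.float64(0.0), 'q': array([ 1.411,  0.359,  0.011, -0.   , -1.224, -0.288]), 'qd': array([-0.   , -0.001,  0.   , -0.   , -0.001, -0.001]), 'joint_efforts': array([ -0.   , -58.273,  29.305,   6.997,   0.007,  -0.   ]), 'eef_pos': array([0.292, 0.608, 0.226]), 'ee_rot': array([-3.141, -0.002, -2.019]), 'force': array([ 0.594, -0.315,  0.026]), 'moment': array([-0.002,  0.028, -0.015]), 'width': np.float64(0.088)}
top {'camera_matrix': array([[521.0319,   0.    , 289.6657],
       [  0.    , 521.0319, 206.7008],
       [  0.    ,   0.    ,   1.    ]]), 'cam_to_world': array([[ 0.0026,  0.9977, -0.0676,  0.3636],
       [-1.    ,  0.0027,  0.0009, -0.0647],
       [ 0.0011,  0.0676,  0.9977,  1.2914],
       [ 0.    ,  0.    ,  0.    ,  1.    ]])}
side {'camera_matrix': array([[396.5574,   0.    , 275.8852],
       [  0.    , 396.5574, 201.2262],
       [  0.    ,   0.    ,   1.    ]]), 'cam_to_world': array([[ 0.9464,  0.2221, -0.2346,  0.2478],
       [-0.323 ,  0.6677, -0.6707, -0.6597],
       [ 0.0077,  0.7105,  0.7037,  0.7186],
       [ 0.    ,  0.    ,  0.    ,  1.    ]])}
```

View pics/top0.png

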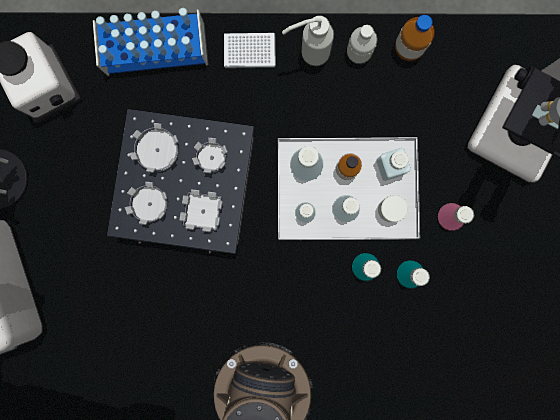

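View pics/side0.png

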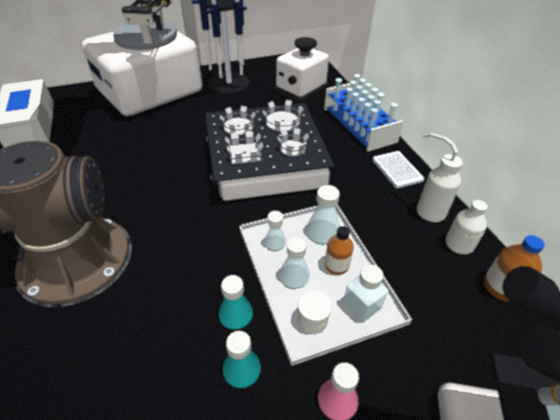

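```bash
cat > h.py <<'E'
import numpy as np, cv2
from station import status, eyes
np.set_printoptions(precision=4,suppress=True)
def ray(n,uv):
    c=eyes.calibration(n); T=np.array(c["cam_to_world"]); K=np.array(c["camera_matrix"])
    d=np.linalg.inv(K)@[uv[0],uv[1],1]; return T[:3,3],T[:3,:3]@(d*[1,-1,-1])
def plane(n,uv,z):
    o,d=ray(n,uv); return (o+d*(z-o[2])/d[2])[:2]
def proj(n,p):
    c=eyes.calibration(n); T=np.array(c["cam_to_world"]); K=np.array(c["camera_matrix"])
    q=T[:3,:3].T@(np.array(p,float)-T[:3,3]); q=K@(q*[1,-1,-1]); return q[:2]/q[2]
def crop(im,name,x0,y0,x1,y1,s):
    cv2.imwrite(f"pics/{name}.png",cv2.resize(im[y0:y1,x0:x1],None,fx=s,fy=s,interpolation=cv2.INTER_CUBIC))
E
python3 - <<'E'
from h import *
im=cv2.imread("pics/top0.png")
crop(im,"plat",105,105,260,257,3.9); crop(im,"tray",274,132,424,244,5.3)
# white cap tops in the tray region
hsv=cv2.cvtColor(im,cv2.COLOR_BGR2HSV)
for nm,(u,v),z,D in(("large",(308,157),.133,46),("square",(399,159),.117,40),("small",(306,211),.095,32),("medium",(350,207),.113,38)):
    p=im[v-14:v+15,u-14:u+15].astype(int)
    print(nm,"V:",p[14,4:26].min(axis=1)) ; print(plane("top",(u,v),z), D/1e3*521/(1.29-z))
for k,uv in dict(L=(157,150),S=(211,157),M=(150,204),Q=(203,212)).items(): print(k,plane("top",uv,.093))
E
```

```text
large V: [146 227 225 222 212 211 209 209 210 213 213 213 210 214 211 213 218 223
 223 231 173 119]
[ 0.554  -0.1066] 20.71391529818496
square V: [128 106 178 227 228 159 203 211 211 212 215 208 208 209 209 208 217 218
 221 212 212 213]
[ 0.5526 -0.3141] 17.766410912190963
small V: [107 113 110 110 225 226 212 210 210 211 209 213 214 210 217 224 232 164
 112 185 220 218]
[ 0.4349 -0.1034] 13.951464435146443
medium V: [114 110 113 191 226 226 182 207 212 209 208 212 215 213 212 214 220 221
 220 177 215 218]
[ 0.4431 -0.2026] 16.82073067119796
L [0.576  0.2426]
S [0.5599 0.117 ]
M [0.4502 0.2562]
Q [0.4321 0.1338]
```

View pics/plat.png

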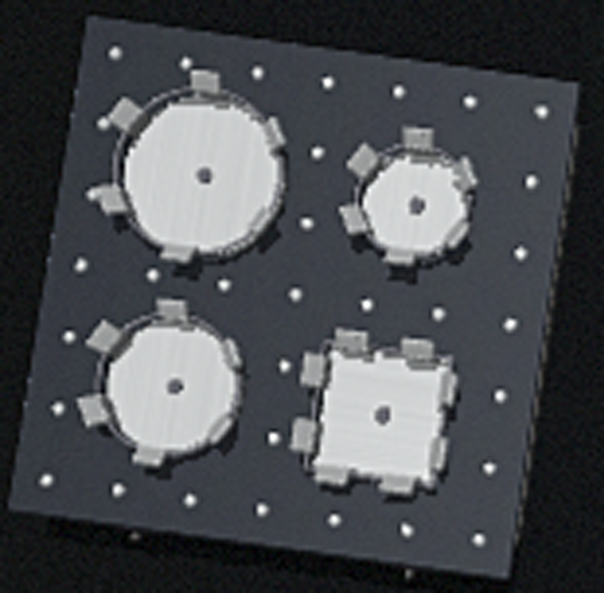

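View pics/tray.png

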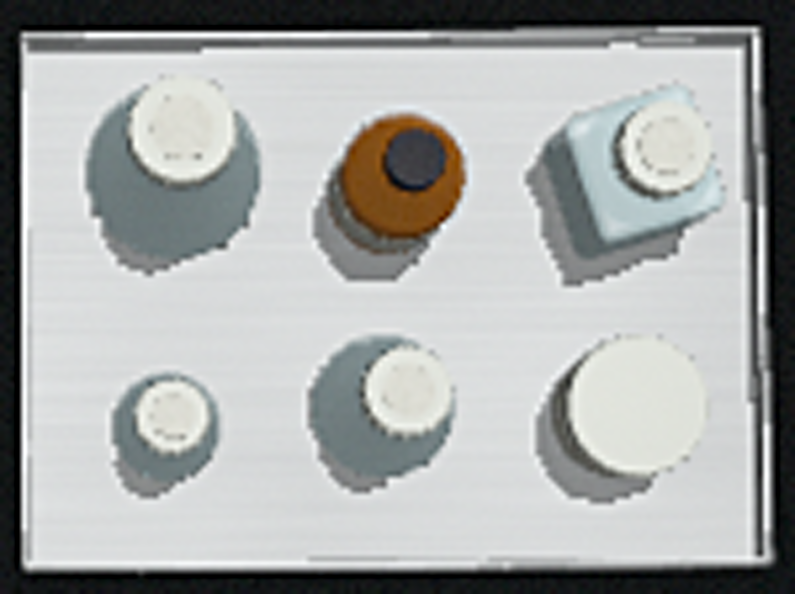

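```bash
python3 - <<'E'
from h import *
im=cv2.imread("pics/top0.png")
f=lambda c,s,o:((c[0]+.5)/s-.5+o[0],(c[1]+.5)/s-.5+o[1])
C={}
for k,c in dict(L=(204,175),S=(417,205),M=(175,386),Q=(382,414)).items():
    # refine: dark dot centroid within disc
    u,v=f(c,3.9,(105,105)); iu,iv=round(u),round(v); g=im[iv-4:iv+5,iu-4:iu+5].mean(2); w=np.clip(180-g,0,None)
    yy,xx=np.mgrid[iv-4:iv+5,iu-4:iu+5]; uv=((w*xx).sum()/w.sum(),(w*yy).sum()/w.sum())
    C[k]=plane("top",uv,.093); print(k,(u,v),uv,C[k])
for a,b in("LS","MQ","LM","SQ"): d=C[b]-C[a]; print(a,b,np.linalg.norm(d),np.degrees(np.arctan2(d[1],d[0]))%90-90)
m=sum(C.values())/4; print("mean",m)
for k,c,z,side in(("large",(182,130),.133,(328,193)),("square",(665.5,148.5),.117,(371,275)),("small",(172.5,415),.095,(275,216)),("medium",(408,391),.113,(297,246))):
    p=plane("top",f(c,5.3,(274,132)),z); print(k,p,"side px of cap top:",proj("side",[*p,z]),side)
b,g,r=[im[...,i].astype(int) for i in range(3)]
roi=np.zeros(im.shape[:2],bool); roi[140:190,370:415]=1
hsv=cv2.cvtColor(im,cv2.COLOR_BGR2HSV)
mk=((b-r>12)&(hsv[...,2]>165)&roi).astype(np.uint8)
for lo in (165,190,200):
    mk=((b-r>12)&(hsv[...,2]>lo)&roi).astype(np.uint8)
    ct=max(cv2.findContours(mk,cv2.RETR_EXTERNAL,cv2.CHAIN_APPROX_NONE)[0],key=len)
    R=cv2.minAreaRect(ct); bx=[plane("top",x,.073) for x in cv2.boxPoints(R)]
    e=[bx[(i+1)%4]-bx[i] for i in range(4)]; print(lo,R,[ (round(np.linalg.norm(x),4),round(np.degrees(np.arctan2(x[1],x[0]))%90,1)) for x in e], sum(bx)/4)
E
```

```text
L (156.93589743589743, 149.5) (np.float64(157.05014124293783), np.float64(149.69703389830508)) [0.5767 0.2425]
S (211.55128205128204, 157.19230769230768) (np.float64(211.53537284894838), np.float64(157.41332058636073)) [0.5589 0.1158]
M (149.5, 203.6025641025641) (np.float64(149.5296625222025), np.float64(203.74387211367676)) [0.4508 0.2573]
Q (202.5769230769231, 210.78205128205127) (np.float64(202.77699455302783), np.float64(211.06344120474202)) [0.4342 0.1343]
L S 0.12795535255102797 -7.961359249005682
M Q 0.12409161026623451 -7.677342960644808
L M 0.12674372539219705 -6.72505333305341
S Q 0.12610416786199394 -8.475081270490705
mean [0.5052 0.1875]
large [ 0.5559 -0.1064] side px of cap top: [326.1672 191.1226] (328, 193)
square [ 0.5512 -0.3145] side px of cap top: [369.285  271.9753] (371, 275)
small [ 0.4374 -0.1037] side px of cap top: [273.6239 214.9853] (275, 216)
medium [ 0.4469 -0.2039] side px of cap top: [294.502  242.8456] (297, 246)
165 ((395.2500305175781, 162.25003051757812), (24.66576385498047, 24.349536895751953), 71.56504821777344) [(np.float64(0.0578), np.float64(18.7)), (np.float64(0.0584), np.float64(17.7)), (np.float64(0.0576), np.float64(18.6)), (np.float64(0.0583), np.float64(17.8))] [ 0.5519 -0.3145]
190 ((395.3733215332031, 162.04527282714844), (24.687089920043945, 23.678081512451172), 70.34617614746094) [(np.float64(0.0562), np.float64(19.9)), (np.float64(0.0584), np.float64(18.9)), (np.float64(0.0561), np.float64(19.8)), (np.float64(0.0584), np.float64(19.0))] [ 0.5524 -0.3148]
200 ((395.5429992675781, 162.02035522460938), (24.081682205200195, 23.341745376586914), 70.34617614746094) [(np.float64(0.0554), np.float64(19.9)), (np.float64(0.057), np.float64(18.9)), (np.float64(0.0553), np.float64(19.8)), (np.float64(0.0569), np.float64(19.0))] [ 0.5525 -0.3152]
```

```bash
python3 -m jog '[[9,-47,0,0,0,-0.1],[9,-47,0,0,0,-0.1],[9,-47,0,0,0,-0.1],[9,-47,0,0,0,-0.04],[9,-47,0,0,0,0],[9,-47,0,0,0,0],[9,-47,0,0,0,0],[9,-47,0,0,0,0],[9,-47,0,0,0,0],[9,-47,0,0,0,0],[9,-47,0,0,0,0],[9,-47,0,0,0,0]]' 0.8 25
```

```text
t: 1.3
eef_pos: [0.3966, 0.0254, 0.2195]
ee_rot: [-3.138, -0.007, -2.364]
force: [1.8, 1.0, 1.0]
width: 0.07
```

```bash
python3 -m jog '[[14,-45,2,0,0,0],[14,-45,0,0,0,0],[8,-20,0,0,0,0],[4,-12,0,0,0,0],[0,0,0,0,0,0],[0,0,0,0,0,0]]'
```

```text
t: 1.9
eef_pos: [0.4352, -0.1077, 0.2209]
ee_rot: [-3.139, -0.007, -2.372]
force: [-0.5, 0.9, -0.4]
width: 0.0699
```

```bash
python3 -m jog '[[2,4,-35,0,0,0],[0,0,-35,0,0,0],[0,0,-30,0,0,0],[0,0,-10,0,0,0],[0,0,0,0,0,0],[0,0,0,0,0,0]]'; python3 - <<'E'
from h import *
im=eyes.grab_frame("side"); crop(im,"s1",210,150,410,300,3.9)
E
```

```text
t: 2.5
eef_pos: [0.4368, -0.099, 0.109]
ee_rot: [-3.137, -0.003, -2.366]
force: [0.7, 0.2, 0.5]
width: 0.0702
```

View pics/s1.png

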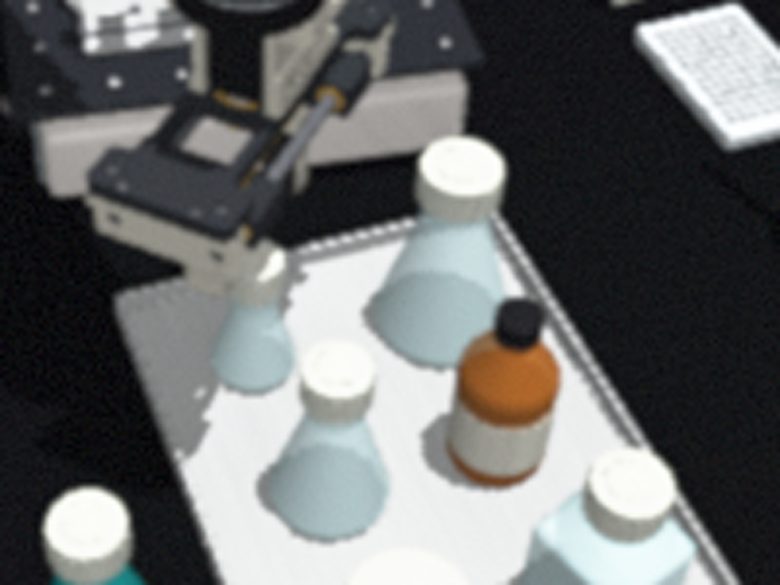

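The crop shows the gripper above the small flask: cap at crop (262,275), with the fingers on either side. The remaining correction is −5 mm in y and 44 mm down.

```bash
python3 -m jog '[[1,-5,-15,0,0,0],[0,0,-20,0,0,0],[0,0,-8,0,0,0],[0,0,-1,0,0,0],[0,0,0,0,0,0]]'; python3 -m jog '[[0,0,0,0,0,0],[0,0,0,0,0,0],[0,0,0,0,0,0],[0,0,0,0,0,0],[0,0,0,0,0,0],[0,0,0,0,0,0]]' 0.1 25
```

```text
t: 3.05
eef_pos: [0.4422, -0.1024, 0.0694]
ee_rot: [-3.131, 0.005, -2.363]
force: [-0.8, 0.2, 0.0]
width: 0.0698
t: 3.65
eef_pos: [0.4438, -0.1021, 0.0721]
ee_rot: [-3.128, 0.009, -2.363]
force: [0.1, -0.1, -1.9]
width: 0.0317
```

```bash
python3 -m jog '[[0,0,0,0,0,0],[0,0,0,0.003,0.016,0],[-1,1,-4,0,0,0],[-1,1,-3,0,0,0],[0,0,0,0,0,0]]' 0.55 25; python3 - <<'E'
from h import *
im=eyes.grab_frame("side"); crop(im,"s2",240,190,310,260,8); print(status.get_state()["eef_pos"],status.get_state()["ee_rot"])
E
python3 -m jog '[[0,0,0,0,0,0]]'
```

```text
t: 4.15
eef_pos: [0.4417, -0.0999, 0.0643]
ee_rot: [3.14, -0.001, -2.363]
force: [-1.2, -0.8, 0.8]
width: 0.0484
[ 0.4418 -0.0999  0.0644] [ 3.1403 -0.0014 -2.3631]
t: 4.3
eef_pos: [0.4418, -0.0999, 0.0644]
ee_rot: [3.14, -0.002, -2.363]
force: [0.1, 0.0, -0.0]
width: 0.0483
```

View pics/s2.png

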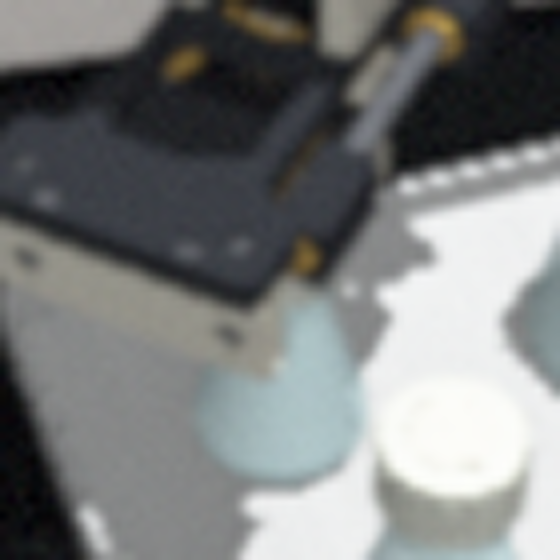

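```bash
cat >> h.py <<'E'
def base(n,p,z0,r,h=.01):
    t=np.linspace(0,2*np.pi,90); P=np.array([proj(n,[p[0]+r*np.cos(a),p[1]+r*np.sin(a),z]) for a in t for z in(z0,z0+h)])
    return np.r_[P.min(0),P.max(0)]
E
python3 - <<'E'
from h import *
for p in((.4418,-.0999),(.4374,-.1037),(.4418,-.1037),(.4374,-.0999)): print(p,base("side",p,.003,.0255))
im=cv2.imread("pics/side0.png"); crop(im,"s0",240,190,310,260,8)
E
python3 -m jog '[[0,0,0,0,0,0],[0,0,0,0,0,0],[0,0,0,0,0,0],[0,0,0,0,0,0]]' 0.1 30
```

```text
(0.4418, -0.0999) [263.7347 229.4152 285.7825 249.1315]
(0.4374, -0.1037) [262.4122 231.0189 284.5465 250.8654]
(0.4418, -0.1037) [264.233  230.5707 286.3422 250.38  ]
(0.4374, -0.0999) [261.9184 229.8609 283.9911 249.6142]
t: 4.7
eef_pos: [0.4415, -0.1, 0.0644]
ee_rot: [3.14, -0.002, -2.363]
force: [0.0, 0.4, -0.9]
width: 0.0316
```

```bash
python3 -m jog '[[0,0,10,0,0,0],[0,0,25,0,0,0],[0,0,35,0,0,0],[0,0,35,0,0,0],[4,10,35,0,0,0],[10,18,15,0,0,0],[15,28,5,0,0,0],[20,38,0,0,0,0],[20,38,0,0,0,0],[18,34,0,0,0,0],[12,22,0,0,0,0],[5,10,0,0,0,0]]'; python3 -m jog '[[0,0,0,0,0,0],[0,0,0,0,0,0]]'
```

```text
t: 5.9
eef_pos: [0.5446, 0.1039, 0.2416]
ee_rot: [-3.141, 0.005, -2.367]
force: [-0.0, -1.6, -1.7]
width: 0.0313
t: 6.1
eef_pos: [0.5444, 0.1047, 0.2419]
ee_rot: [-3.141, 0.005, -2.365]
force: [-0.6, 0.4, -0.8]
width: 0.0314
```

```bash
python3 -m jog '[[8,6,-10,-0.003,0.003,0],[6,6,-15,0,0,0],[0,0,-12,0,0,0],[0,0,0,0,0,0],[0,0,0,0,0,0]]'; python3 - <<'E'
from h import *
im=eyes.grab_frame("side"); crop(im,"s3",200,90,330,190,6); 
print(status.get_state()["eef_pos"],base("side",(.5588,.1172),.13,.0255))
for z in (.093,.117,.127): print(proj("side",(.5588,.1172,z)))
E
```

```text
t: 6.6
eef_pos: [0.5578, 0.1144, 0.201]
ee_rot: [3.141, -0.002, -2.368]
force: [-0.1, 0.2, -1.9]
width: 0.0312
[0.5576 0.1144 0.2009] [281.1637 125.4811 301.4348 140.4666]
[290.6963 146.2609]
[291.0145 138.7014]
[291.1502 135.477 ]
```

View pics/s3.png

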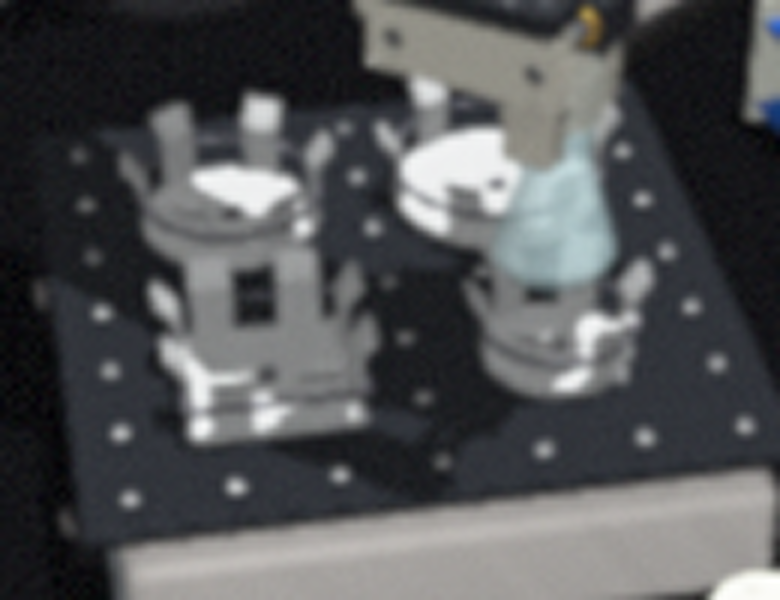

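```bash
python3 - <<'E'
from h import *
print(base("side",(.5577,.1144),.1396,.0255)); print(base("side",(.5588,.1172),.090,.0305,.003))
print(base("side",(.5588,.1172),.090,.0315,.003))
print(base("side",(.5608,.1172),.090,.0305,.003));print(base("side",(.5588,.1192),.090,.0305,.003))
E
```

```text
[281.1859 122.9671 301.6388 138.0136]
[278.9883 139.3291 302.3967 154.4219]
[278.6055 139.1066 302.7805 154.6643]
[279.7111 139.1898 303.1104 154.27  ]
[278.7373 138.9067 302.1149 153.9624]
```

```bash
python3 -m jog '[[2,1,-8,0,0,0],[0,0,-10,0,0,0],[0,0,-10,0,0,0],[0,0,0,0,0,0]]'; python3 -m jog '[[0,0,-5,0,0,0],[0,0,-4,0,0,0],[0,0,0,0,0,0]]';  python3 - <<'E'
from h import *
im=eyes.grab_frame("side"); crop(im,"s4",220,90,330,190,6) 
print(status.get_state()["eef_pos"])
E
```

```text
t: 7.05
eef_pos: [0.5601, 0.1155, 0.1714]
ee_rot: [3.141, 0.0, -2.369]
force: [-0.5, 0.5, -1.2]
width: 0.0316
t: 7.35
eef_pos: [0.5602, 0.1156, 0.1616]
ee_rot: [3.141, 0.0, -2.369]
force: [0.1, -0.0, -1.5]
width: 0.0316
[0.5602 0.1155 0.1619]
```

View pics/s4.png

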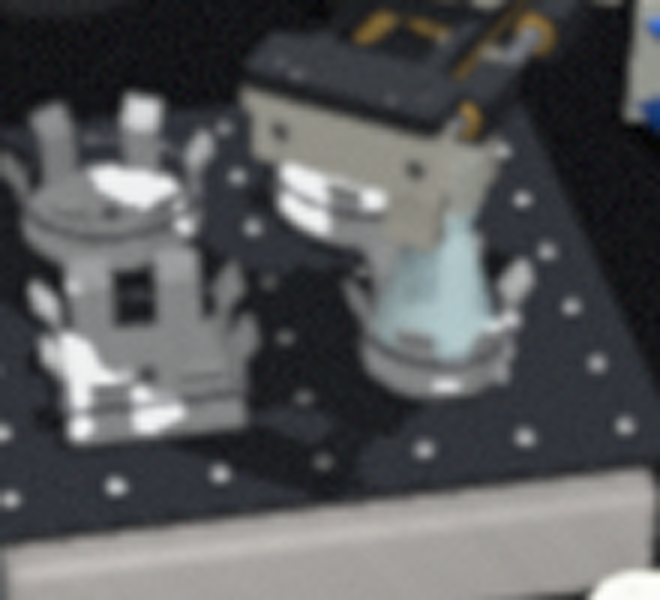

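The small flask is inside the ring: its body spans crop columns 370–492 and the clamp 360–515. No contact force shows. I'm lowering it the last 7–8 mm.

```bash
python3 -m jog '[[1,0,-3,0,0,0],[0,0,-3,0,0,0],[0,0,-1,0,0,0],[0,0,0,0,0,0]]'
```

```text
t: 7.8
eef_pos: [0.5615, 0.1156, 0.1549]
ee_rot: [-3.141, 0.001, -2.368]
force: [0.4, 0.3, -0.5]
width: 0.0317
```

```bash
python3 -m jog '[[0,0,0,0,0,0],[0,0,0,0,0,0],[0,0,10,0,0,0],[0,0,25,0,0,0],[0,0,25,0,0,0],[-7,-20,15,0,0,0],[-13,-35,5,0,0,0],[-16,-45,0,0,0,0],[-16,-45,0,0,0,0],[-16,-45,0,0,0,0],[-16,-45,0,0,0,0],[-16,-40,0,0,0,0]]' 0.75; python3 -m jog '[[-10,-25,0,0,0,0],[-4,-10,0,0,0,0],[0,0,0,0,0,0],[0,0,0,0,0,0]]'; python3 - <<'E'
from h import *
im=eyes.grab_frame("side"); a=cv2.resize(im[90:190,220:330],None,fx=4,fy=4,interpolation=2); 
t=eyes.grab_frame("top"); b=cv2.resize(t[130:190,180:260],None,fx=5,fy=5,interpolation=2)
o=np.zeros((400,840,3),np.uint8); o[:400,:440]=a; o[:300,440:840]=b; cv2.imwrite("pics/s5.png",o[:,:800])
print(status.get_state()["eef_pos"])
E
```

```text
t: 9.0
eef_pos: [0.4614, -0.1638, 0.2483]
ee_rot: [-3.132, 0.01, -2.358]
force: [1.5, -0.6, 0.4]
width: 0.0656
t: 9.4
eef_pos: [0.4452, -0.2042, 0.2525]
ee_rot: [-3.127, 0.013, -2.364]
force: [0.1, 1.4, -0.4]
width: 0.0659
[ 0.4454 -0.2036  0.2523]
```

View pics/s5.png

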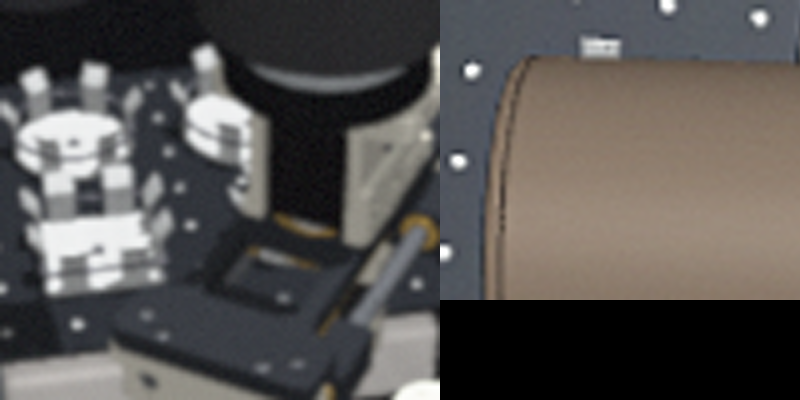

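```bash
python3 -m jog '[[1,0,-25,0.001,0.019,0],[0,0,-40,0,0,0],[0,0,-40,0,0,0],[0,0,-25,0,0,0],[0,0,-10,0,0,0],[0,0,0,0,0,0],[0,0,0,0,0,0]]'
```

```text
t: 10.2
eef_pos: [0.4514, -0.198, 0.1105]
ee_rot: [-3.137, 0.002, -2.352]
force: [0.7, 0.6, 0.5]
width: 0.0658
```

```bash
python3 -m jog '[[-5,-6,0,0.002,0.004,-0.01],[0,0,-10,0,0,0],[0,0,-10,0,0,0],[0,0,-6,0,0,0],[0,0,0,0,0,0],[0,0,0,0,0,0]]'
```

```text
t: 10.8
eef_pos: [0.4486, -0.2048, 0.0861]
ee_rot: [-3.137, 0.005, -2.363]
force: [0.5, 1.1, 0.3]
width: 0.0659
```

```bash
python3 -m jog '[[-2,1,-4,0.0,0.007,0],[0,0,0,0,0,0]]'; python3 -m jog '[[0,0,0,0,0,0],[0,0,0,0,0,0],[0,0,0,0,0,0],[0,0,0,0,0,0],[0,0,0,0,0,0]]' 0.1 30
```

```text
t: 11.0
eef_pos: [0.4465, -0.2038, 0.0819]
ee_rot: [3.141, -0.0, -2.363]
force: [-0.0, 0.2, -0.4]
width: 0.0657
t: 11.5
eef_pos: [0.4469, -0.2037, 0.0823]
ee_rot: [-3.141, 0.0, -2.362]
force: [0.2, 0.6, 0.0]
width: 0.0375
```

```bash
python3 -m jog '[[0,0,10,0,0,0],[0,0,25,0,0,0],[0,0,38,0,0,0],[0,0,38,0,0,0],[0,10,35,0,0,0],[0,22,15,0,0,0],[0,35,0,0,0,0],[0,45,0,0,0,0],[0,45,0,0,0,0],[0,45,0,0,0,0],[1,45,0,0,0,0],[1,45,0,0,0,0]]'; python3 -m jog '[[1,45,0,0,0,0],[1,45,0,0,0,0],[1,35,0,0,0,0],[1,20,0,0,0,0],[0,8,0,0,0,0],[0,0,0,0,0,0],[0,0,0,0,0,0]]'
```

```text
t: 12.7
eef_pos: [0.4421, 0.0937, 0.2576]
ee_rot: [3.141, 0.004, -2.373]
force: [1.6, 0.2, -1.3]
width: 0.0373
t: 13.4
eef_pos: [0.4426, 0.2565, 0.2613]
ee_rot: [3.14, 0.006, -2.366]
force: [-0.1, -0.5, -0.6]
width: 0.0372
```

```bash
python3 -m jog '[[5,0,-10,-0.005,0.005,0],[4,1,-15,0,0,0],[0,0,-12,0,0,0],[0,0,-6,0,0,0],[0,0,0,0,0,0],[0,0,0,0,0,0]]'; python3 - <<'E'
from h import *
im=eyes.grab_frame("side"); a=cv2.resize(im[90:190,190:330],None,fx=5.7,fy=5.7,interpolation=2); cv2.imwrite("pics/s6.png",a)
p=status.get_state()["eef_pos"];print(p)
print(base("side",p[:2],p[2]-.0793,.0335)); print(base("side",(.4516,.2578),.090,.0385,.003))
E
```

```text
t: 14.0
eef_pos: [0.4524, 0.2523, 0.2157]
ee_rot: [3.14, -0.003, -2.371]
force: [0.1, 0.6, -1.6]
width: 0.0372
[0.4524 0.2524 0.2157]
[223.9932 102.0842 249.2319 118.8131]
[223.0762 116.8732 250.8792 133.4706]
```

View pics/s6.png

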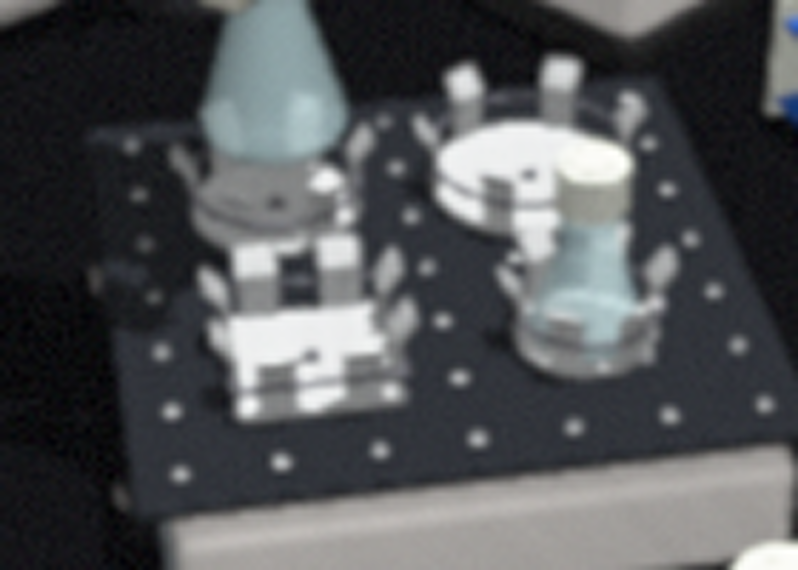

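Small flask is seated upright in its clamp (crop (590,300)). The medium flask base is at crop columns 200–348 and its ring at 190–358. It needs about 5 mm more in +y before I lower it.

```bash
python3 -m jog '[[-1,5,0,0,-0.003,0],[0,0,-5,0,0,0],[0,0,-10,0,0,0],[0,0,-10,0,0,0],[0,0,-6,0,0,0],[0,0,0,0,0,0],[0,0,0,0,0,0]]'
```

```text
t: 14.75
eef_pos: [0.4512, 0.2583, 0.1827]
ee_rot: [-3.141, 0.001, -2.37]
force: [0.0, 0.3, -1.6]
width: 0.0372
```

```bash
python3 -m jog '[[0,0,-4,0,0,0],[0,0,-4,0,0,0],[0,0,-2,0,0,0],[0,0,0,0,0,0],[0,0,0,0,0,0]]'
```

```text
t: 15.25
eef_pos: [0.4516, 0.2586, 0.1724]
ee_rot: [-3.141, 0.002, -2.37]
force: [-0.2, 0.1, -1.3]
width: 0.037
```

```bash
python3 -m jog '[[0,0,-1,0,0,0],[0,0,0,0,0,0]]'; python3 -m jog '[[0,0,0,0,0,0],[0,0,0,0,0,0],[0,0,10,0,0,0],[0,0,25,0,0,0],[0,0,35,0,0,0],[2,-20,20,0,0,0],[8,-40,0,0,0,0],[13,-45,0,0,0,0],[13,-45,0,0,0,0],[13,-45,0,0,0,0],[13,-45,0,0,0,0],[13,-40,0,0,0,0]]' 0.8;  python3 -m jog '[[13,-40,0,0,0,0],[8,-25,0,0,0,0],[4,-10,0,0,0,0],[0,0,0,0,0,0],[0,0,0,0,0,0]]'
```

```text
t: 15.45
eef_pos: [0.4521, 0.2587, 0.1724]
ee_rot: [-3.14, 0.003, -2.37]
force: [-0.1, -0.1, -2.8]
width: 0.0369
t: 16.65
eef_pos: [0.5295, -0.0262, 0.2761]
ee_rot: [-3.135, 0.015, -2.359]
force: [1.3, 1.9, 0.2]
width: 0.07
t: 17.15
eef_pos: [0.5561, -0.1095, 0.2796]
ee_rot: [-3.132, 0.016, -2.365]
force: [0.4, 0.6, -0.3]
width: 0.07
```

```bash
python3 -m jog '[[0,2,-25,-0.004,0.018,0],[0,0,-38,0,0,0],[0,0,-35,0,0,0],[0,0,-20,0,0,0],[0,0,-8,0,0,0],[0,0,0,0,0,0]]'
```

```text
t: 17.75
eef_pos: [0.5563, -0.1005, 0.154]
ee_rot: [-3.137, 0.006, -2.357]
force: [0.6, 0.6, -0.6]
width: 0.0701
```

```bash
python3 -m jog '[[0,-6,-5,-0.001,0.008,-0.006],[0,0,-15,0,0,0],[0,0,-15,0,0,0],[0,0,-10,0,0,0],[0,0,-3,0,0,0],[0,0,0,0,0,0]]'
```

```text
t: 18.35
eef_pos: [0.5611, -0.106, 0.1111]
ee_rot: [-3.135, 0.006, -2.361]
force: [0.1, 0.3, 0.5]
width: 0.0697
```

```bash
python3 -m jog '[[-5,-1,-3,0,0.009,0],[0,0,-5,0,0,0],[0,0,0,0,0,0],[0,0,0,0,0,0]]'
```

```text
t: 18.75
eef_pos: [0.5568, -0.1072, 0.1044]
ee_rot: [-3.14, 0.002, -2.361]
force: [0.5, 0.3, 0.2]
width: 0.0703
```

```bash
python3 -m jog '[[-1,1,-2,0,0.002,0],[0,0,0,0,0,0]]'; python3 -m jog '[[0,0,0,0,0,0],[0,0,0,0,0,0],[0,0,0,0,0,0],[0,0,0,0,0,0],[0,0,0,0,0,0]]' 0.1 35
```

```text
t: 18.95
eef_pos: [0.5559, -0.1062, 0.1025]
ee_rot: [3.142, 0.0, -2.361]
force: [0.1, -0.6, -0.6]
width: 0.0701
t: 19.45
eef_pos: [0.5562, -0.1059, 0.1027]
ee_rot: [-3.141, 0.001, -2.361]
force: [-0.4, 0.0, -0.8]
width: 0.0448
```

```bash
python3 -m jog '[[0,0,10,0,0,0],[0,0,25,0,0,0],[0,0,38,0,0,0],[0,0,40,0,0,0],[0,0,40,0,0,0],[0,5,35,0,0,0],[0,15,20,0,0,0],[2,28,5,0,0,0],[2,40,0,0,0,0],[2,40,0,0,0,0],[2,40,0,0,0,0],[2,40,0,0,0,0]]'; python3 -m jog '[[2,40,0,0,0,0],[2,40,0,0,0,0],[2,30,0,0,0,0],[1,15,0,0,0,0],[0,5,0,0,0,0],[0,0,0,0,0,0],[0,0,0,0,0,0]]'
```

```text
t: 20.65
eef_pos: [0.5573, 0.1031, 0.3296]
ee_rot: [3.137, -0.002, -2.371]
force: [0.6, -0.7, -2.6]
width: 0.045
t: 21.35
eef_pos: [0.5608, 0.2408, 0.3306]
ee_rot: [3.135, -0.006, -2.366]
force: [-0.3, -0.4, -2.6]
width: 0.0451
```

```bash
python3 -m jog '[[8,0,-15,0,-0.009,0],[6,0,-25,0,0,0],[0,0,-25,0,0,0],[0,0,-15,0,0,0],[0,0,-6,0,0,0],[0,0,0,0,0,0],[0,0,0,0,0,0]]'; python3 - <<'E'
from h import *
im=eyes.grab_frame("side"); a=cv2.resize(im[80:180,190:330],None,fx=5.7,fy=5.7,interpolation=2); cv2.imwrite("pics/s7.png",a)
p=status.get_state()["eef_pos"];print(p)
print(base("side",p[:2],p[2]-.0997,.0415)); print(base("side",(.5755,.2411),.090,.0465,.003))
E
```

```text
t: 22.05
eef_pos: [0.5763, 0.232, 0.2462]
ee_rot: [-3.14, 0.005, -2.375]
force: [0.8, -0.5, -1.6]
width: 0.0452
[0.5763 0.2321 0.2464]
[267.3997  93.6285 298.1527 113.0818]
[264.5324 111.0386 297.4351 130.3236]
```

View pics/s7.png

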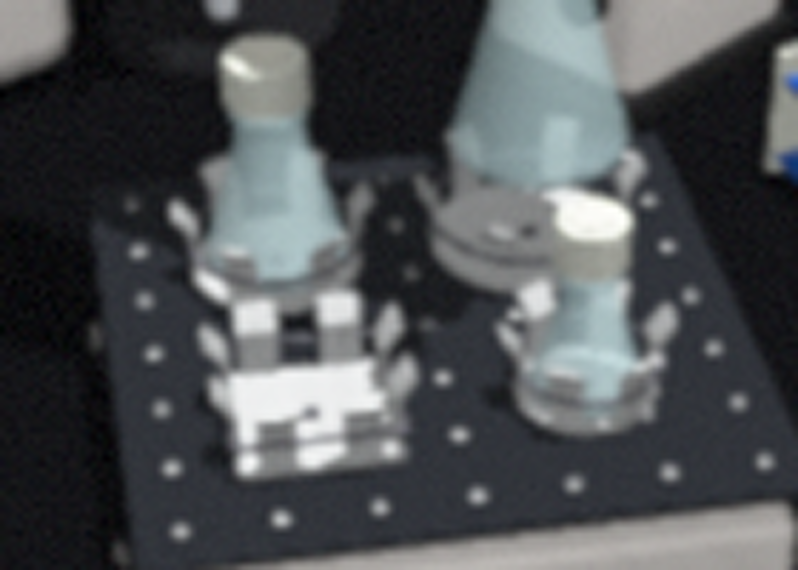

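Medium flask is seated upright (crop (272,200)). The large flask base is at columns 448–632 and its ring starts at 428. It needs about 8–9 mm more in +y.

```bash
python3 -m jog '[[-1,5,0,0,0.004,0],[0,4,-3,0,0,0],[0,0,-10,0,0,0],[0,0,-12,0,0,0],[0,0,-8,0,0,0],[0,0,-3,0,0,0],[0,0,0,0,0,0],[0,0,0,0,0,0]]'
```

```text
t: 22.9
eef_pos: [0.5754, 0.2425, 0.2086]
ee_rot: [3.14, 0.004, -2.374]
force: [-0.2, -0.6, -2.7]
width: 0.0455
```

```bash
python3 -m jog '[[0,-1,-5,-0.002,0.002,0],[0,0,-5,0,0,0],[0,0,-3,0,0,0],[0,0,-1,0,0,0],[0,0,0,0,0,0],[0,0,0,0,0,0]]'
```

```text
t: 23.5
eef_pos: [0.5759, 0.2415, 0.1942]
ee_rot: [3.141, 0.003, -2.374]
force: [-0.6, 0.4, -2.2]
width: 0.0455
```

```bash
python3 -m jog '[[0,0,-1,0,0,0],[0,0,-1,0,0,0],[0,0,0,0,0,0]]'
```

```text
t: 23.8
eef_pos: [0.5763, 0.2416, 0.1929]
ee_rot: [3.141, 0.004, -2.374]
force: [-0.6, 0.2, -2.8]
width: 0.0456
```

```bash
python3 -m jog '[[0,0,-1,0,0,0],[0,0,0,0,0,0],[0,0,0,0,0,0]]'
```

```text
t: 24.1
eef_pos: [0.5766, 0.2417, 0.1929]
ee_rot: [-3.141, 0.005, -2.374]
force: [-1.0, 0.9, -1.4]
width: 0.0451
```

```bash
python3 -m jog '[[0,0,0,0,0,0],[0,0,0,0,0,0],[0,0,10,0,0,0],[0,0,25,0,0,0],[0,0,38,0,0,0],[0,-15,30,0,0,0],[-2,-35,8,0,0,0],[-2,-45,0,0,0,0],[-2,-45,0,0,0,0],[-2,-45,0,0,0,0],[-2,-45,0,0,0,0],[-2,-45,0,0,0,0]]' 0.85;  python3 -m jog '[[-2,-45,0,0,0,0],[-2,-45,0,0,0,0],[-2,-45,0,0,0,0],[-2,-45,0,0,0,0],[-2,-45,0,0,0,0],[-2,-40,0,0,0,0],[-1,-25,0,0,0,0],[-1,-10,0,0,0,0],[0,0,0,0,0,0],[0,0,0,0,0,0]]'
```

```text
t: 25.3
eef_pos: [0.5652, -0.0374, 0.3172]
ee_rot: [-3.135, 0.014, -2.364]
force: [1.2, -0.3, 0.7]
width: 0.0747
t: 26.3
eef_pos: [0.5479, -0.3562, 0.3274]
ee_rot: [-3.124, 0.019, -2.369]
force: [-0.0, -0.2, -1.0]
width: 0.0747
```

```bash
python3 -m jog '[[2,18,-20,-0.001,0.024,0],[0,14,-38,0,0,0],[0,3,-40,0,0,0],[0,0,-40,0,0,0],[0,0,-30,0,0,0],[0,0,-12,0,0,0],[0,0,-4,0,0,0],[0,0,0,0,0,0]]'
```

```text
t: 27.1
eef_pos: [0.5533, -0.3112, 0.1454]
ee_rot: [-3.13, 0.006, -2.358]
force: [-0.4, -0.0, 0.4]
width: 0.0746
```

```bash
python3 -m jog '[[-2,-4,-5,0.004,0.012,-0.01],[0,0,-15,0,0,0],[0,0,-15,0,0,0],[0,0,-10,0,0,0],[0,0,-5,0,0,0],[0,0,0,0,0,0],[0,0,0,0,0,0]]'
```

```text
t: 27.8
eef_pos: [0.5544, -0.3171, 0.0972]
ee_rot: [-3.134, 0.004, -2.37]
force: [0.6, -0.6, -0.1]
width: 0.0749
```

```bash
python3 -m jog '[[-3,2,-3,0.003,0.008,0],[0,0,-5,0,0,0],[0,0,-2,0,0,0],[0,0,0,0,0,0],[0,0,0,0,0,0]]'
```

```text
t: 28.3
eef_pos: [0.5519, -0.3151, 0.0878]
ee_rot: [-3.141, 0.001, -2.37]
force: [0.3, 1.4, -0.4]
width: 0.0741
```

```bash
python3 -m jog '[[0,0,-1,0,0.001,0],[0,0,0,0,0,0],[0,0,0,0,0,0],[0,0,0,0,0,0],[0,0,0,0,0,0],[0,0,0,0,0,0]]' 0.1 35; python3 -m jog '[[0,0,10,0,0,0],[0,0,25,0,0,0],[0,0,38,0,0,0],[0,0,38,0,0,0],[0,0,38,0,0,0],[-3,12,30,0,0,0],[-7,22,12,0,0,0],[-10,35,0,0,0,-0.1],[-10,40,0,0,0,-0.1],[-10,40,0,0,0,-0.1],[-10,40,0,0,0,-0.1],[-10,40,0,0,0,-0.06]]'
```

```text
t: 28.9
eef_pos: [0.5523, -0.3151, 0.0871]
ee_rot: [-3.141, 0.001, -2.369]
force: [-0.0, 0.8, -1.0]
width: 0.0392
t: 30.1
eef_pos: [0.4851, -0.0826, 0.2903]
ee_rot: [3.139, 0.002, -2.855]
force: [2.0, 0.5, -0.8]
width: 0.0391
```

```bash
python3 -m jog '[[-10,42,0,0,0,0],[-10,42,0,0,0,0],[-10,42,0,0,0,0],[-9,35,0,0,0,0],[-6,25,0,0,0,0],[-2,8,0,0,0,0],[0,0,0,0,0,0],[0,0,0,0,0,0]]'
```

```text
t: 30.9
eef_pos: [0.4313, 0.1212, 0.296]
ee_rot: [3.135, 0.008, -2.852]
force: [0.6, 0.7, -1.1]
width: 0.0391
```

```bash
python3 -m jog '[[3,8,-12,-0.009,0.006,0.01],[0,6,-25,0,0,0],[0,1,-20,0,0,0],[0,0,-10,0,0,0],[0,0,-3,0,0,0],[0,0,0,0,0,0],[0,0,0,0,0,0]]'; python3 - <<'E'
from h import *
im=eyes.grab_frame("side"); a=cv2.resize(im[90:190,200:330],None,fx=6,fy=6,interpolation=2); cv2.imwrite("pics/s8.png",a)
s=status.get_state();p=s["eef_pos"];print(p,s["ee_rot"])
def sq(p,z,h,yaw):
    c,d=np.cos(yaw),np.sin(yaw); return np.array([proj("side",[p[0]+c*a*h-d*b*h,p[1]+d*a*h+c*b*h,z]) for a,b in((-1,-1),(1,-1),(1,1),(-1,1))])
print("bottle",(sq(p,p[2]-.0841,.03,np.radians(-7.7))-[200,90])*6)
print("clamp",(sq((.4349,.1339),.093,.034,np.radians(-7.7))-[200,90])*6)
E
```

```text
t: 31.6
eef_pos: [0.4365, 0.133, 0.2221]
ee_rot: [-3.139, -0.002, -2.847]
force: [-0.5, -0.0, -2.0]
width: 0.0397
[0.4365 0.1332 0.2222] [-3.1387 -0.0018 -2.8473]
bottle [[193.5005 334.3462]
 [340.5343 318.027 ]
 [317.9556 234.7021]
 [176.863  249.628 ]]
clamp [[188.4004 428.8177]
 [350.1327 409.9539]
 [324.9715 314.5391]
 [170.3988 331.6462]]
```

View pics/s8.png

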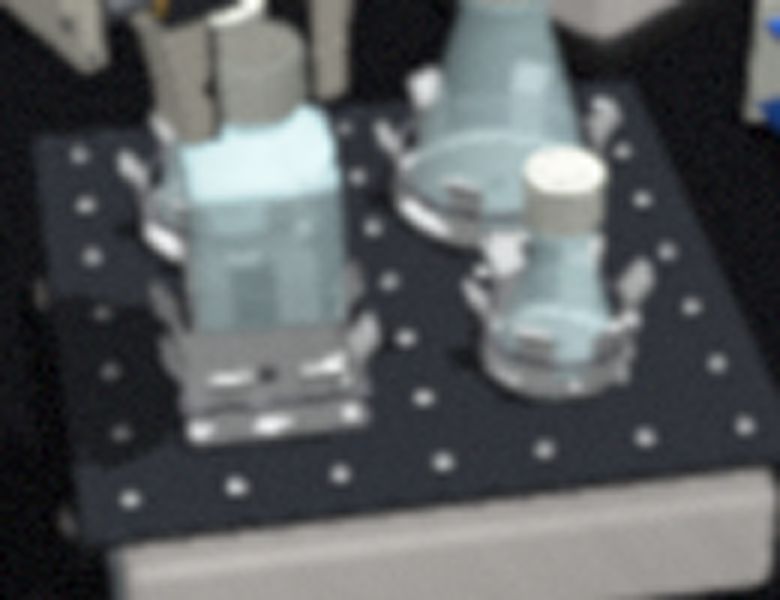

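Large and small flasks are seated upright. The square bottle (bottom edge from crop (192,330) to (345,321)) is square over its clamp (front edge 187–365, hole (267,373)). It needs about 1 mm in +x, then I lower it.

```bash
python3 -m jog '[[1,1,-3,0.003,-0.002,0.006],[0,0,-8,0,0,0],[0,0,-8,0,0,0],[0,0,-6,0,0,0],[0,0,-2,0,0,0],[0,0,0,0,0,0]]'; python3 -m jog '[[0,0,0,0,0,0]]'
```

```text
t: 32.25
eef_pos: [0.438, 0.1345, 0.1947]
ee_rot: [3.141, 0.004, -2.841]
force: [0.1, 0.1, -2.0]
width: 0.0395
t: 32.35
eef_pos: [0.4381, 0.1345, 0.1946]
ee_rot: [3.141, 0.004, -2.84]
force: [0.6, -0.2, -0.8]
width: 0.0392
```

```bash
python3 -m jog '[[-1,0,-4,-0.001,0.004,0],[0,0,-5,0,0,0],[0,0,-4,0,0,0],[0,0,-2,0,0,0],[0,0,-1,0,0,0],[0,0,0,0,0,0]]'
```

```text
t: 32.95
eef_pos: [0.4372, 0.1347, 0.1771]
ee_rot: [3.141, -0.0, -2.84]
force: [0.0, 0.8, -1.4]
width: 0.0394
```

```bash
python3 -m jog '[[0,0,-1,0,0,0],[0,0,0,0,0,0]]'; python3 -m jog '[[0,0,0,0,0,0],[0,0,0,0,0,0],[0,0,10,0,0,0],[0,0,25,0,0,0],[0,0,38,0,0,0],[0,0,38,0,0,0],[0,-15,20,0,0,0],[0,-40,5,0,0,0],[0,-45,0,0,0,0],[0,-45,0,0,0,0],[0,-45,0,0,0,0],[0,-45,0,0,0,0]]' 0.7;  python3 -m jog '[[0,-45,0,0,0,0],[0,-45,0,0,0,0],[0,-45,0,0,0,0],[0,-45,0,0,0,0],[0,-20,0,0,0,0],[0,0,0,0,0,0],[0,0,0,0,0,0]]'; python3 - <<'E'
from h import *
im=eyes.grab_frame("side"); a=cv2.resize(im[70:350,180:420],None,fx=2.1,fy=2.1,interpolation=2); t=eyes.grab_frame("top"); cv2.imwrite("pics/s9.png",a); crop(t,"t9",100,100,270,250,4)
E
```

```text
t: 33.15
eef_pos: [0.4377, 0.1348, 0.1771]
ee_rot: [3.141, 0.001, -2.84]
force: [0.1, 0.0, -2.0]
width: 0.0392
t: 34.35
eef_pos: [0.4381, -0.1044, 0.3287]
ee_rot: [-3.14, 0.013, -2.829]
force: [2.2, 0.6, 0.2]
width: 0.0612
t: 35.05
eef_pos: [0.4352, -0.3189, 0.3351]
ee_rot: [-3.136, 0.019, -2.835]
force: [-0.3, -0.7, -0.7]
width: 0.0614
```

View pics/s9.png

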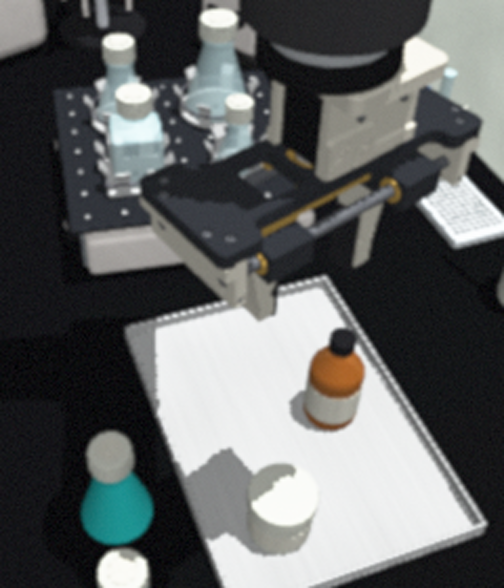

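View pics/t9.png

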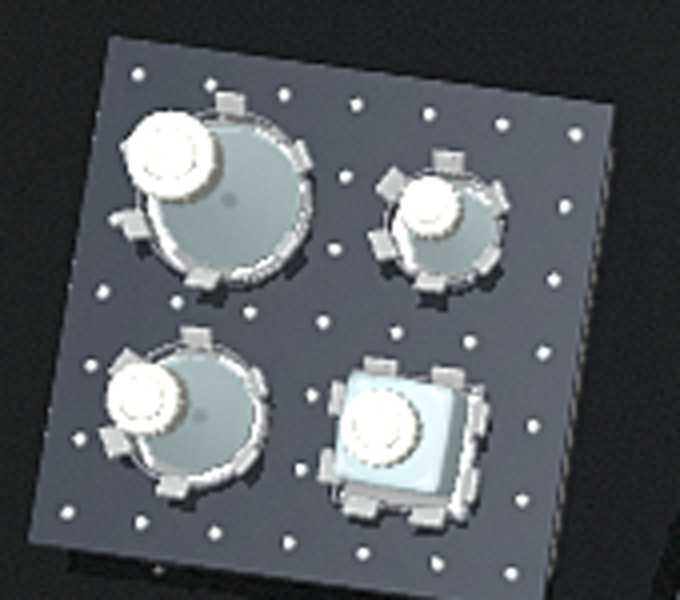

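```bash
python3 - <<'E'
from h import *
for n,c,z in(("L",(173,156),.223),("S",(430,207),.185),("M",(145,398),.203),("Q",(381,427),.207)): print(n,plane("top",((c[0]+.5)/4-.5+100,(c[1]+.5)/4-.5+100),z))
# side view triangulation of Q cap top, full side pixels
for n,s,t in(("Q",(133,99),(381,427)),("M",(119,49),(145,398)),("L",(219,23),(173,156))):
    o,d=ray("top",((t[0]+.5)/4-.5+100,(t[1]+.5)/4-.5+100)); o2,d2=ray("side",(s[0]/2.1+180,s[1]/2.1+70))
    k=np.linalg.lstsq(np.c_[d,-d2],o2-o,rcond=None)[0]; print(n,o+d*k[0],o2+d2*k[1])
from station import workorder
print(workorder.job_done())
E
```

```text
L [0.5766 0.239 ]
S [0.557  0.1115]
M [0.4524 0.2566]
Q [0.4372 0.132 ]
Q [0.4381 0.1342 0.1949] [0.4407 0.1336 0.195 ]
M [0.4537 0.2614 0.1866] [0.4574 0.2606 0.1867]
L [0.5791 0.2425 0.2106] [0.5827 0.2414 0.211 ]
the job is handed in; nothing more can be done
None
```

All four vessels are standing upright in their matching spring clamps, and the job was handed in at about 35 s of the 120 s allowed. The order was small, medium and large flask, then the square bottle, which I turned about 27° to line it up with its clamp. I left the amber bottle, the jar and the turquoise and pink look-alikes alone.

**Final pictures:**
- The views from above and from the side show every vessel inside its own ring of strips, and the gripper clear.
- The amber bottle and jar are at the same side-view pixels as at the start, to within 1 px.
- Wrist forces read at the end of each move stayed under about 3 N.

**Seating:**
- **Fully down:** The tool heights at release put all four undersides within about 1 mm of the clamp floors. The large flask and square bottle would not go lower when told to.
- **Cap positions from above:** At seated height the caps lie within 3 mm of the clamp centres, except the small flask, which is about 6 mm off in y. I did not resolve that one, but the pictures show it standing within its ring.

**Checks that disagreed:**
- A rough two-camera estimate of the large, medium and square cap heights came out 12–16 mm too low. A vessel cannot sit below the clamp floor, so I put this down to the 2–3 px side-camera offset seen throughout.
- The first grip on the small flask was off-centre, so I opened the gripper, lowered it and gripped again before lifting.

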